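# Seat a guide pin with spring tongs

## Robot

A 7-joint arm with a two-finger parallel gripper is mounted at the origin on the work surface. World frame = base frame: x ahead of the robot, y to its left, z up, the work surface at z = 0. Lengths are in m, angles in rad, forces in N, time in s.
With the tool pointing down it reaches from about 0.425 to 1.025 m from the base axis. Payload 9.4 kg.
Tool frame: the origin (TCP) lies on the centre line of the jaws, within the pads' length; the fingertips stand 8 mm ahead of it and the grasp point (between the pads) lies 11 mm behind it (r.tcp_to_tips is the distance from the TCP to the fingertips, in m); z points along the fingers, y is the direction in which the jaws open and shut (so a half turn about z gives the same grasp; the last joint's range is limited). The gripper opens to 93 mm and grips with 3 to 60 N. Pads are 15 mm wide; open, the fingers measure 128 mm over their backs; the gripper's body (75 mm by 188 mm) begins 65 mm behind the grasp point.
Start: joints at [-1.278, 0.599, -0.003, 1.599, 0.002, 0.943, -0.08], TCP at [0.262, 0.676, 0.227] pointing down, gripper open.
Joint ranges: [-2.57, 2.57], [-0.35, 1.97], [-1.29, 1.29], [0.11, 2.56], [-1.05, 4.19], [0.11, 1.86], [-2.63, 2.63]. Speed limits (rad/s): [2.22, 2.22, 3.01, 3.01, 3.14, 3.14, 3.14].

## Interface

Orientations are given as [roll, pitch, yaw] about the fixed x, y, z axes, in that order (R = Rz(yaw) Ry(pitch) Rx(roll)).
In Python, from plant import r gives the robot as it stands. The module is installed in compiled form; this text tells all that it offers.
- The arm moves only by the tool play_rows, never from a script. Its arguments are lists of equal length, an entry for each row: "slide": the shift along the tool's x, y, z in cm, a list of three; "yaw": the turn about the tool's z in degrees; "claw": the gripper command: -1 is shut, 1 is fully open, values between are in proportion. In form: {"slide": [[tx, ty, tz], ...], "yaw": [yaw, ...], "claw": [claw, ...]}. A call has 1 to 12 rows; each row shifts and turns the commanded pose from where the row before left it, along the tool's axes as they then stand; what a row does not reach is not made up. A row lasts 1/8 s, in which the tool goes at most 62.5 mm and 10.7 degrees, less where a joint would pass 70% of its speed; a pose out of reach is approached as far as the arm can. A call with a gripper value outside its range is refused whole. The fingers move at their own pace and stop on an object; "force" is the grip in N (left out, the last holds). Time passes only in rows, so rows that do not move let the fingers close. It gives the time, the measured TCP pose, the force and the opening at its end, in the units of the state.
- r.sense(): the state, without advancing time (a new reading comes with each control period).
- r.read_camera(name): name is "scene" or "top" or "wrist"; returns a dict with "image" (400x640x3 uint8, red, green, blue), "range_z" (400x640 float32, m along the optical axis (not along the pixel's ray), 0 where there is no reading), "mtx" (3x3 intrinsics, pixels), "R" (3x3) and "t" (3): a world point X has camera coordinates R X + t. Camera axes: x right, y down, z forward; pixel columns grow to the right and rows downward; lengths in m; the calibration is good to about 2 mm. A picture is of the moment at which its call begins.
- r.close_job(): hands the job in, once; it reports no verdict.
The state is a dict: "time": time; "joints": joint angles; "dq": joint speeds; "tau": joint torques, N m; "tool_pos": TCP position; "ee_rot": TCP orientation; "contact_force": force on the tool from outside, world axes, zero at the start; "ft_torque": the same for the moment, N m; "grip_width": opening from 0.0 (shut) to 1.0 (fully open).
Only numpy, scipy, OpenCV 4.12 (cv2) and the standard library are available. Lean on these libraries where they do the work, as an engineer would, in place of code of your own. Each camera call takes 0.05 s, during which the arm holds its last target.

## Task

Take the spring tongs out of their stand and, touching the pin only with the tongs, lift the straight-headed guide pin (the one with the long plain head) out of the rack and press it gently down into the hole in the test fixture until the slide inside has gone all the way down to its firm stop. Let go of the pin there and put the tongs back upright in their stand. Leave the other two pins and the loose things on the bench where they are.

Things in the scene. Friction and masses are not known exactly. Their poses are not given: they have to be found in the camera images.
- tongs: Parallel-action spring tongs, steel with two black grip plates, 113 mm tall, 0.26 kg, upright in the stand, tips down. Origin: between the jaws at tip level; z up to the bow, y the line the arms close along. Tips are V-groove jaws 14 mm wide, 14 mm tall that centre a round head, 44 mm over their backs and 16.7 mm clear when free. The lower 34 mm of the arms is straight, then flares out to the plates.
- tongs_grip (a point): Where to hold the tongs: midway between the grip plates, 80 mm above the tips. Plates: upright, 22 mm wide (tongs' x), from 60 to 96 mm above the tips, outer faces 62 mm apart when free; the bow on top is 32 mm wide and reaches 113 mm. Axes as the tongs.
- tongs_jaw (a point): Midway between the jaws, 7 mm above the tips. Both arms move straight in, up to 10 mm each, against springs: 8 N when free plus 0.35 N per mm per arm. At 56 to 58 mm over the plates the tongs are carried with the jaws open (11 to 13 mm clear); at 44 mm they grip a 10 mm head: springs take 11 N, the rest of the squeeze grips (30 to 40 N holds well).
- stand: Fixed aluminium box open at the top, outside 34 (x) by 62 (y) by 44 mm tall, walls and floor 5 mm, so the pocket is 24 by 52 mm and 39 mm deep. Origin: centre of its underside. The tongs stand in it, their y along its y, tips on its floor.
- pin: The guide pin to be moved: steel, 52 mm long, about 30 g. Shank 10 mm diameter, 30 mm long with a chamfered foot; collar 16 mm diameter from 30 to 34 mm; plain straight head 10 mm diameter from 34 to 52 mm, the tallest cylinder of the three heads. Origin: centre of the foot's end, z up along the pin. Not to be touched by the gripper's fingers. With the jaw tips on or just above the collar, the tongs push it by the collar.
- stub: Another pin in the rack, same shank and collar but with a short straight head (7 mm). Leave it. Origin at the foot.
- mushroom: Another pin in the rack, same shank and collar but with a mushroom head 16 mm wide, 14 mm tall. Leave it. Origin at the foot.
- rack: Fixed grey block 150 (x) by 50 (y) by 45 mm tall with three holes 50 mm apart in a row along its x (12 mm diameter, 36 mm deep); the three pins stand in them in any order, collars resting on its top. Origin: centre of its underside.
- fixture: Fixed test fixture, a black case with grey deck, 160 (x) by 240 (y) by 60 mm tall, with flat circuit boards either side of the hole (parts up to 10 mm high) and four 12 mm steel posts at the corners. Origin: centre of its underside. Its contacts are damaged if the pin or the tongs press on it with more than 17 N.
- bore (a point): Centre of the mouth of the fixture's one hole, on the deck's top face, 60 mm above the bench. The hole is upright, 12 mm diameter with a 3 mm chamfer. The pin's foot meets a brass slide 6 to 22 mm below the mouth and must push it to a firm stop, which is set differently each time, 14 to 28 mm below the mouth, and not reported. Home, the collar is 2 to 16 mm above the deck.
- seat (a joint): Travel of the brass slide in the hole: 0 at its top, 0.008 m at the firm stop. It yields to about 5 N, stays where it is left, and starts between 0 and 0.002.
- screwdriver: Screwdriver lying on the bench, 170 mm long; origin under its middle. Leave it.
- tape: Roll of tape, 90 mm diameter, 22 mm tall; origin under its centre. Leave it.
- jar: Closed jar, 56 mm diameter, 75 mm tall; origin under its centre. Leave it.
- gauge: Dial gauge lying on the bench, 54 mm dial, 14 mm tall; origin under the dial. Leave it.
There are look-alikes about, which are no part of the job. What is shaped like the tongs but turquoise is not meant. There is more than one size of the rack; the job needs the larger.

How it is judged:
By the outcome, as a careful person would: the job done as asked, in the order asked, and still so for the second after the job is handed in, with the robot touching nothing.
It also fails if it takes over 58 s, if anything falls off the work surface, if the arm or the gripper's body presses on something with over 40 N, if the wrist force passes 120 N, or if a joint passes its speed limit or range.

## Working session

There is one attempt and no reset: what is moved stays moved. The work goes in short steps, Python scripts to look and compute and a tool call to move; the robot and the scene stay as the last step left them, time stands still between calls to the robot, and variables do not carry over. Pictures are saved under pics/ and viewed, and the job is handed in when it is done.

Besides the shell and the picture viewer there is one more tool, called by a JSON object that holds its "api" and its "payload", one argument or row to a line. play_rows: Moves the arm, as the interface text tells. Its arguments: {"type":"object","properties":{"slide":{"type":"array","items":{"type":"array","items":{"type":"number"}}},"yaw":{"type":"array","items":{"type":"number"}},"claw":{"type":"array","items":{"type":"number"}},"force":{"type":"number"}},"required":["slide","yaw","claw"]}

```bash
mkdir -p pics; cat > h.py <<'E'
import numpy as np,cv2
from plant import r
def cam(n,save=None):
    c=r.read_camera(n)
    if save: cv2.imwrite('pics/'+save,cv2.cvtColor(c['image'],cv2.COLOR_RGB2BGR))
    return c
def pts(c):
    K=c['mtx'];z=c['range_z'];v,u=np.indices(z.shape)
    P=np.stack([(u-K[0,2])*z/K[0,0],(v-K[1,2])*z/K[1,1],z],-1)
    return (P-c['t'])@c['R']   # R^T(P-t)
def ray(c,u,v,h):
    K=c['mtx'];d=c['R'].T@np.array([(u-K[0,2])/K[0,0],(v-K[1,2])/K[1,1],1]);o=-c['R'].T@c['t']
    return o+d*(h-o[2])/d[2]
def crop(c,u0,v0,u1,v1,s,save):
    im=c['image'][v0:v1,u0:u1]
    cv2.imwrite('pics/'+save,cv2.cvtColor(cv2.resize(im,None,fx=s,fy=s,interpolation=cv2.INTER_CUBIC),cv2.COLOR_RGB2BGR))
E
python3 - <<'E'
from h import *
import pickle
s=r.sense();print({k:np.round(v,3) for k,v in s.items()},r.tcp_to_tips)
for n in ['scene','top','wrist']:
    c=cam(n,n+'0.png');pickle.dump(c,open(n+'0.pkl','wb'));print(n,-c['R'].T@c['t'],c['mtx'][0,0])
E
```

```text
{'time': np.float64(0.0), 'joints': array([-1.278,  0.6  , -0.003,  1.6  ,  0.002,  0.943, -0.08 ]), 'dq': array([-0.   , -0.   ,  0.001, -0.001,  0.   ,  0.001,  0.001]), 'tau': array([-0.0000e+00, -7.6508e+01,  1.4970e+00, -2.5236e+01, -5.3000e-02,
        1.7000e-02,  0.0000e+00]), 'tool_pos': array([0.262, 0.676, 0.226]), 'ee_rot': array([-3.14 ,  0.   ,  2.772]), 'contact_force': array([ 0.421, -0.007, -0.243]), 'ft_torque': array([-0.015,  0.019, -0.002]), 'grip_width': np.float64(0.999)} 0.008
scene [ 1.34474495 -0.09083922  0.73717633] 408.8199970043446
top [ 0.40805596 -0.02487169  1.065172  ] 416.80371267482445
wrist [0.18735766 0.70456427 0.38376828] 305.33974768277665
```

View pics/scene0.png

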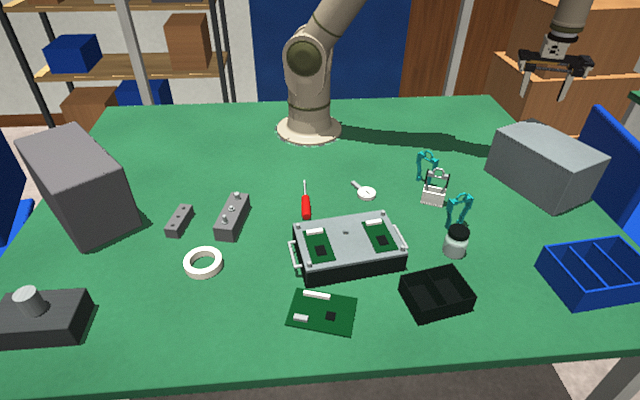

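View pics/top0.png

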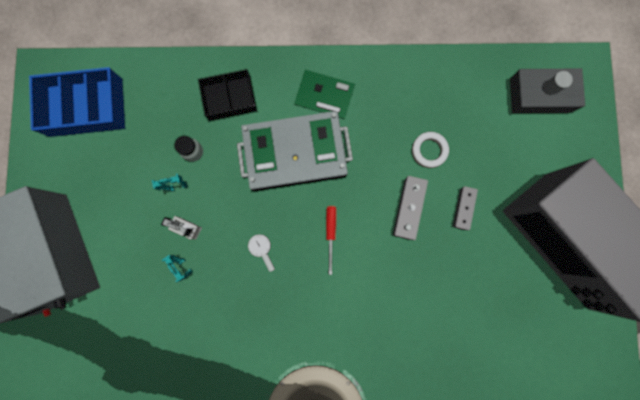

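View pics/wrist0.png

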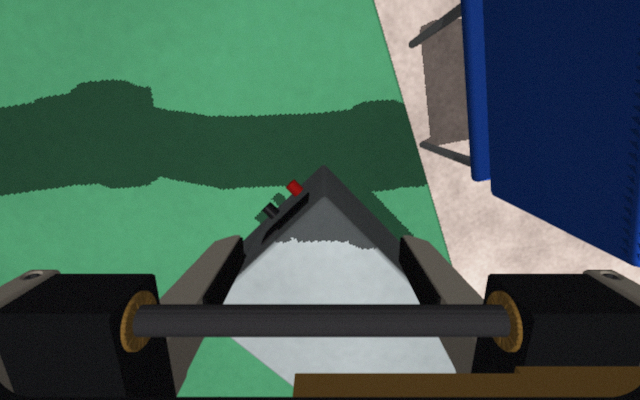

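The top view shows these candidates:
- **Tongs:** the steel ones in the stand are at top (180,227). The turquoise look-alikes at (170,183) and (178,267) are not meant.
- **Rack:** the large one is at (410,208), with the small look-alike at (466,208).
- **Bore:** at (295,157).
- **Pins:** three heads in the large rack, near (417,186), (411,208) and (406,232).

I'll check these in close crops and measure.

```bash
python3 - <<'E'
from h import *
import pickle
S=pickle.load(open('scene0.pkl','rb'));T=pickle.load(open('top0.pkl','rb'))
crop(S,205,180,265,245,9,'c_rack_s.png');crop(S,405,140,485,265,4.5,'c_tongs_s.png')
crop(T,385,165,485,245,7,'c_rack_t.png');crop(T,150,170,210,285,5,'c_tongs_t.png')
a=[cv2.imread('pics/'+f) for f in ['c_rack_s.png','c_tongs_s.png','c_rack_t.png','c_tongs_t.png']]
def fit(i,w,h):
    k=min(w/i.shape[1],h/i.shape[0]);j=cv2.resize(i,None,fx=k,fy=k);o=np.zeros((h,w,3),np.uint8);o[:j.shape[0],:j.shape[1]]=j;return o
cv2.imwrite('pics/mos.png',np.vstack([np.hstack([fit(a[0],400,300),fit(a[1],400,300)]),np.hstack([fit(a[2],400,300),fit(a[3],400,300)])]))
P=pts(T)
for n,(u,v) in dict(bore=(295,157),tongs=(180,227),r1=(417,186),r2=(411,208),r3=(406,232),jar=(185,147),racktop=(414,197)).items(): print(n,P[v-3:v+4:3,u-3:u+4:3].reshape(-1,3).round(3)[[0,4,8]].tolist())
E
```

```text
bore [[0.634, 0.052, 0.059], [0.629, 0.045, 0.048], [0.619, 0.037, 0.059]]
tongs [[0.466, 0.337, 0.04], [0.455, 0.307, 0.103], [0.448, 0.301, 0.101]]
r1 [[0.408, -0.025, 1.065], [0.551, -0.251, 0.065], [0.546, -0.263, 0.044]]
r2 [[0.507, -0.232, 0.043], [0.499, -0.237, 0.053], [0.492, -0.246, 0.046]]
r3 [[0.448, -0.218, 0.045], [0.441, -0.224, 0.047], [0.433, -0.232, 0.044]]
jar [[0.658, 0.319, 0.074], [0.65, 0.311, 0.075], [0.643, 0.303, 0.075]]
racktop [[0.534, -0.24, 0.046], [0.527, -0.248, 0.044], [0.519, -0.255, 0.044]]
```

View pics/mos.png

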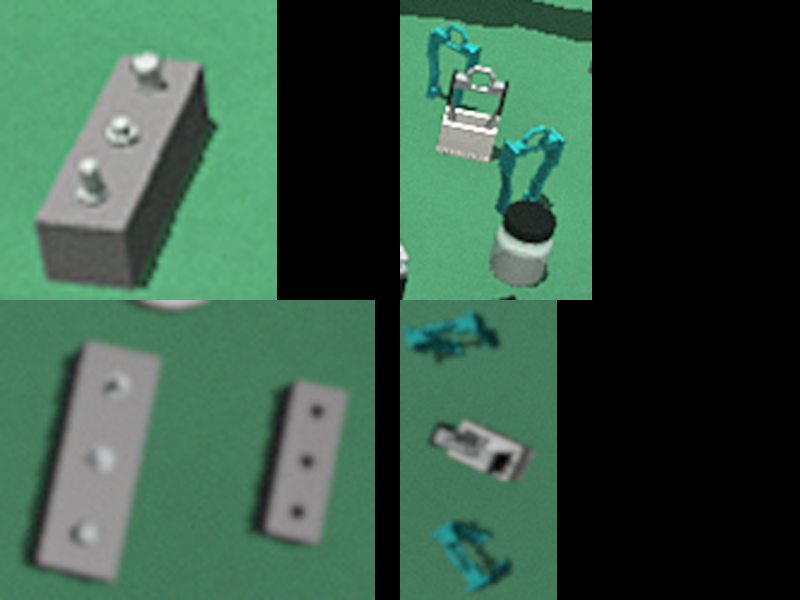

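The crop settles the pin. The tall plain head is the front one in the scene view (about (225,220)), which is top (417,186), world about (0.55,-0.25). The stub is in the middle and the mushroom is at the far end. The steel tongs are in the white stand, with turquoise ones on either side. Next I'll measure angles.

```bash
python3 - <<'E'
from h import *
import pickle
T=pickle.load(open('top0.pkl','rb'));P=pts(T)
def rect(x0,x1,y0,y1,z0,z1,n):
    m=(P[...,0]>x0)&(P[...,0]<x1)&(P[...,1]>y0)&(P[...,1]<y1)&(P[...,2]>z0)&(P[...,2]<z1)
    q=P[m];r_=cv2.minAreaRect((q[:,:2]*1000).astype(np.float32));print(n,m.sum(),q[:,2].mean().round(4),r_);return q
rect(.40,.62,-.31,-.18,.035,.056,'rack')
rect(.38,.55,.25,.37,.036,.047,'stand')
q=rect(.38,.55,.25,.37,.07,.13,'tongs up');print(q.round(3)[::4].tolist())
rect(.5,.75,-.1,.2,.05,.0615,'fixture')
# bore dark/brass spot
im=T['image'];crop(T,235,105,360,195,6,'fx.png')
g=cv2.cvtColor(im,cv2.COLOR_RGB2HSV)[150:165,287:303];print(g[...,1]);
E
```

```text
rack 1211 0.0446 ((500.5452575683594, -240.6436767578125), (50.87806701660156, 149.9885711669922), 76.00050354003906)
stand 144 0.0428 ((430.86114501953125, 333.2848205566406), (62.11674499511719, 89.83352661132812), 64.08527374267578)
tongs up 236 0.0966 ((426.7957763671875, 335.7615661621094), (62.93169403076172, 88.87818908691406), 63.16335678100586)
[[0.479, 0.345, 0.098], [0.477, 0.342, 0.099], [0.478, 0.343, 0.072], [0.475, 0.343, 0.088], [0.472, 0.347, 0.102], [0.473, 0.345, 0.078], [0.469, 0.343, 0.102], [0.47, 0.336, 0.096], [0.467, 0.346, 0.1], [0.467, 0.336, 0.102], [0.468, 0.33, 0.091], [0.465, 0.344, 0.099], [0.464, 0.332, 0.105], [0.463, 0.353, 0.099], [0.463, 0.342, 0.098], [0.462, 0.327, 0.113], [0.46, 0.351, 0.099], [0.46, 0.341, 0.101], [0.459, 0.325, 0.119], [0.46, 0.325, 0.094], [0.459, 0.352, 0.072], [0.457, 0.324, 0.114], [0.458, 0.323, 0.091], [0.455, 0.321, 0.117], [0.455, 0.313, 0.113], [0.455, 0.307, 0.103], [0.452, 0.316, 0.116], [0.452, 0.308, 0.113], [0.453, 0.306, 0.094], [0.453, 0.29, 0.099], [0.45, 0.315, 0.113], [0.45, 0.307, 0.111], [0.451, 0.301, 0.
[... 1018 characters left out ...]
  15  18  17  16  12  14  14]
 [ 14  14  14  16  15  17   9  32  48  24  11  21  14  16  16  16]
 [ 16  14  14  14  17  15  59 115 126 105  32  14  17  14  17  16]
 [ 15  16  14  18  17  23  99 134 141 135  68  10  15  16  14  14]
 [ 16  14  14  14  15  26  98 128 134 124  61  10  17  17  16  14]
 [ 14  16  18  18  18  14  69 100 107  84  28  14  16  16  14  14]
 [ 17  16  14  16  16  15  19  40  49  31  13  15  16  12  16  16]
 [ 16  16  12  16  14  14  13  11  11  13  14  14  14  16  14  14]
 [ 14  16  16  14  12  16  17  16  16  18  16  16  16  14  16  17]
 [ 11  14  16  12  14  16  16  14  18  16  12  14  16  12  14  16]
 [ 14  12  14  16  14  14  14  16  14  15  14  12  14  16  14  14]]
```

View pics/fx.png

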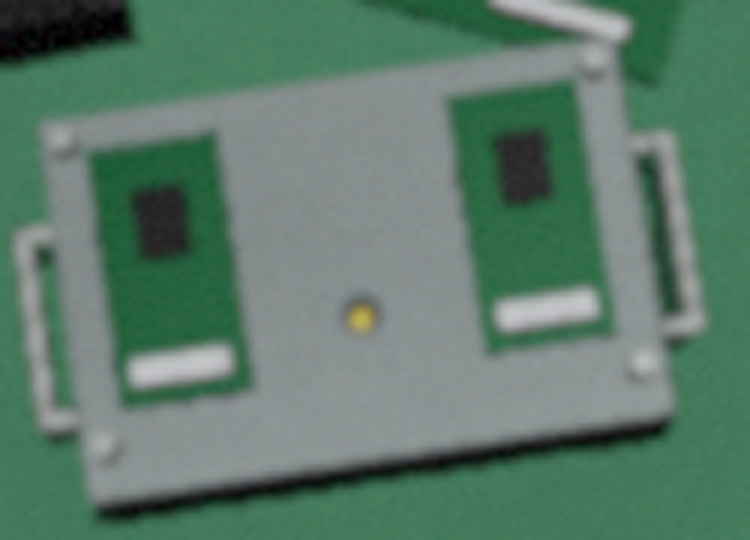

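```bash
python3 - <<'E'
from h import *
import pickle
T=pickle.load(open('top0.pkl','rb'));P=pts(T);S=pickle.load(open('scene0.pkl','rb'));Q=pts(S)
for n,A in (('top',P),('scene',Q)):
  for z0,z1 in ((.066,.125),(.036,.047)):
    m=(A[...,0]>.425)&(A[...,0]<.50)&(A[...,1]>.27)&(A[...,1]<.37)&(A[...,2]>z0)&(A[...,2]<z1)
    q=A[m];print(n,z0,m.sum(),cv2.minAreaRect((q[:,:2]*1000).astype(np.float32)),q[:,2].max())
for n,A in (('top',P),('scene',Q)):
    m=(A[...,0]>.53)&(A[...,0]<.58)&(A[...,1]>-.28)&(A[...,1]<-.22)&(A[...,2]>.053)
    q=A[m];print('pin',n,m.sum(),q.mean(0),q.min(0),q.max(0),cv2.minAreaRect((q[:,:2]*1000).astype(np.float32)))
im=cv2.cvtColor(T['image'],cv2.COLOR_RGB2HSV)[...,1].astype(float);w=np.zeros_like(im);w[150:165,287:303]=np.clip(im[150:165,287:303]-25,0,None)
v,u=np.indices(w.shape);u0,v0=(w*u).sum()/w.sum(),(w*v).sum()/w.sum();print('bore',u0,v0,ray(T,u0,v0,.06),ray(T,u0,v0,.048))
m=(P[...,0]>.55)&(P[...,0]<.74)&(P[...,1]>-.09)&(P[...,1]<.18);print('fix max z',P[m][:,2].max())
E
```

```text
top 0.066 211 ((456.2869567871094, 320.85699462890625), (63.16347885131836, 21.890174865722656), 64.0412368774414) 0.12066612821393319
top 0.036 139 ((455.7152099609375, 321.0101318359375), (62.0570068359375, 34.0586051940918), 65.04014587402344) 0.0469232303468289
scene 0.066 169 ((461.9043273925781, 320.6342468261719), (61.69108200073242, 20.469654083251953), 63.046302795410156) 0.11785799587846701
scene 0.036 140 ((461.0302429199219, 321.49859619140625), (61.731266021728516, 39.559356689453125), 65.5057601928711) 0.04655972212988082
pin top 18 [ 0.54835505 -0.25136554  0.06477544] [ 0.54440967 -0.25571528  0.05676944] [ 0.55338864 -0.24768828  0.06981535] ((548.75146484375, -251.75619506835938), (8.74433708190918, 7.915966033935547), 6.757804870605469)
pin scene 21 [ 0.55364386 -0.2520482   0.06198915] [ 0.54606116 -0.25653229  0.05653098] [ 0.55756139 -0.24768521  0.0677406 ] ((552.5596923828125, -252.6620635986328), (10.665545463562012, 7.860537528991699), 25.19400405883789)
bore 294.78988837820094 157.4661851608667 [0.62522461 0.04518029 0.06      ] [0.62781722 0.04601659 0.048     ]
fix max z 0.07558007890301723
```

```bash
cat >> h.py <<'E'
def go(x,y,z,yawdeg=None,s=None):
    "slide (cm, tool axes as they stand) and yaw (deg, about tool z) to reach a world pose"
    s=s or r.sense();p=np.array(s['tool_pos']);from scipy.spatial.transform import Rotation as Ro
    R=Ro.from_euler('xyz',s['ee_rot']).as_matrix()
    d=R.T@(np.array([x,y,z])-p)*100
    dy=None if yawdeg is None else (np.degrees(s['ee_rot'][2])-yawdeg+180)%360-180
    print('slide',d.round(2),'yaw',None if dy is None else round(dy,2),'from',p.round(4),np.degrees(s['ee_rot']).round(2));return d,dy
E
python3 - <<'E'
from h import *
import pickle
T=pickle.load(open('top0.pkl','rb'));P=pts(T)
m=(P[...,0]>.15)&(P[...,0]<.6)&(P[...,1]>.4)&(P[...,1]<.75)&(P[...,2]<.5);print('box',P[m][:,2].max(),P[m&(P[...,2]>.05)].min(0))
go(.458,.321,.25,154.3)
E
```

```text
box 0.15717611910688917 [0.24811965 0.53547426 0.0500226 ]
slide [-31.1  -25.99  -2.37] yaw 4.52 from [0.2619 0.6756 0.226 ] [-1.7993e+02  1.0000e-02  1.5882e+02]
```

{"api": "play_rows", "payload": {
  "slide": [
    [-3.1,-2.6,-0.3],
    [-3.1,-2.6,-0.3],
    [-3.1,-2.6,-0.3],
    [-3.1,-2.6,-0.3],
    [-3.1,-2.6,-0.3],
    [-3.1,-2.6,-0.3],
    [-3.1,-2.6,-0.2],
    [-3.1,-2.6,-0.2],
    [-3.1,-2.6,-0.2],
    [-3.2,-2.6,0],
    [0,0,0],
    [0,0,0]
  ],
  "yaw": [0,0,0,0,0,0,0,0,0,0,4.5,0],
  "claw": [1,1,1,1,1,1,1,1,1,1,1,1],
  "force": 40
}}

```text
time: 1.65
tool_pos: [0.4581, 0.3208, 0.2506]
ee_rot: [-3.141, -0.0, 2.693]
contact_force: [0.2, 0.7, 0.8]
grip_width: 0.998
```

```bash
python3 - <<'E'
from h import *
c=cam('wrist','w1.png');P=pts(c)
import pickle;pickle.dump(c,open('w1.pkl','wb'))
s=r.sense();print(s['time'],s['tool_pos'],np.degrees(s['ee_rot']),s['contact_force'])
for z0,z1 in ((.066,.125),(.036,.047)):
    m=(P[...,0]>.42)&(P[...,0]<.50)&(P[...,1]>.27)&(P[...,1]<.37)&(P[...,2]>z0)&(P[...,2]<z1)
    q=P[m];print(m.sum(),cv2.minAreaRect((q[:,:2]*1000).astype(np.float32)),q[:,2].max())
E
```

```text
1.7 [0.4578418  0.32134949 0.250546  ] [-1.79992969e+02 -7.51875527e-03  1.54418773e+02] [-0.45238822 -0.24903084  0.52002206]
912 ((459.29315185546875, 321.697021484375), (61.88685607910156, 22.06208038330078), 64.44172668457031) 0.11910295982444831
377 ((458.9181823730469, 321.41448974609375), (61.076969146728516, 33.67267608642578), 64.92718505859375) 0.0468113545938981
```

View pics/w1.png

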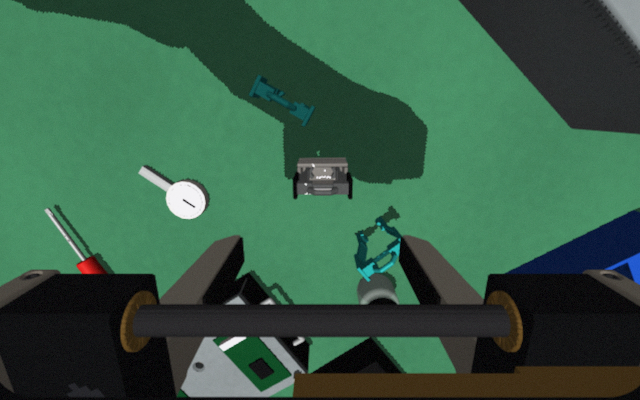

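{"api": "play_rows", "payload": {
  "slide": [
    [-0.1,0.1,4.5],
    [0,0,4.5],
    [0,0,4.5],
    [0,0,2.5],
    [0,0,1.2],
    [0,0,0.4],
    [0,0,0]
  ],
  "yaw": [0,0,0,0,0,0,0],
  "claw": [1,1,1,1,1,1,1]
}}

```text
time: 2.58
tool_pos: [0.4596, 0.3221, 0.0752]
ee_rot: [3.141, 0.0, 2.694]
contact_force: [-0.7, -0.4, -0.4]
grip_width: 1.0
```

{"api": "play_rows", "payload": {
  "slide": [
    [0,0,0],
    [0,0,0],
    [0,0,0],
    [0,0,0],
    [0,0,0],
    [0,0,0]
  ],
  "yaw": [0,0,0,0,0,0],
  "claw": [0.6,0.4,0.3,0.24,0.24,0.24]
}}

```text
time: 3.32
tool_pos: [0.4596, 0.3218, 0.0749]
ee_rot: [3.141, 0.0, 2.693]
contact_force: [-0.0, 0.8, 5.1]
grip_width: 0.625
```

{"api": "play_rows", "payload": {
  "slide": [
    [0,0,-0.5],
    [0,0,-1],
    [0,0,-2],
    [0,0,-3],
    [0,0,-3],
    [0,0,-2],
    [0,0,-1],
    [0,0,0]
  ],
  "yaw": [0,0,0,0,0,0,0,0],
  "claw": [0.24,0.24,0.24,0.24,0.24,0.24,0.24,0.24]
}}

```text
time: 4.32
tool_pos: [0.4594, 0.3216, 0.2001]
ee_rot: [3.141, 0.0, 2.693]
contact_force: [0.1, -0.0, -2.8]
grip_width: 0.622
```

```bash
python3 - <<'E'
from h import *
c=cam('wrist','w2.png');s=cam('scene','s2.png');crop(s,400,80,500,240,4,'s2c.png')
print(r.sense()['contact_force'],r.sense()['grip_width'])
go(.551,-.2515,.197)
E
```

```text
[ 0.63289822  0.25824574 -2.33146419] 0.6243836220403244
slide [-33.12 -47.64   0.23] yaw None from [0.459  0.3214 0.199 ] [-1.7995e+02 -2.0000e-02  1.5432e+02]
```

View pics/w2.png

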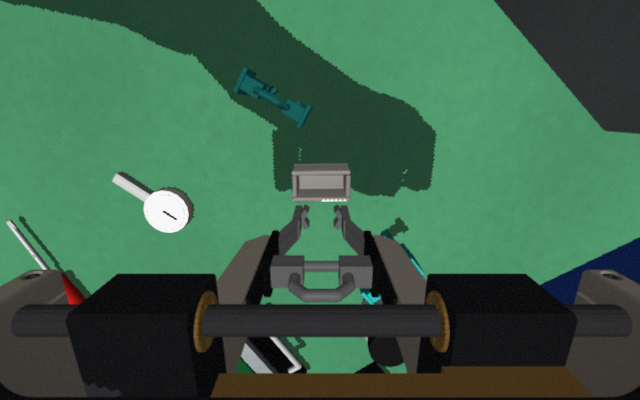

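View pics/s2c.png

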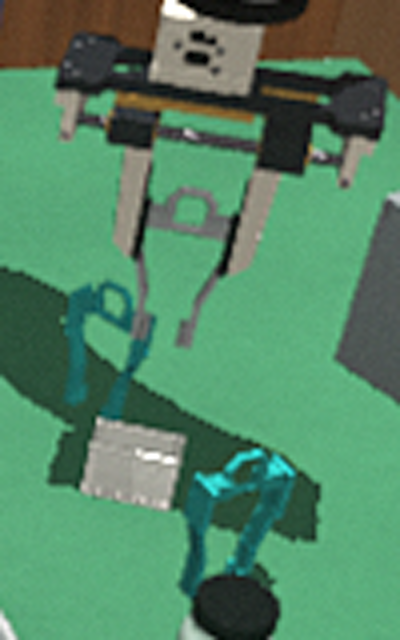

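{"api": "play_rows", "payload": {
  "slide": [
    [-1.5,-2.2,0],
    [-2.8,-4.0,0],
    [-3.3,-4.8,0],
    [-3.3,-4.8,0],
    [-3.3,-4.8,0],
    [-3.3,-4.8,0],
    [-3.3,-4.8,0],
    [-3.3,-4.8,0],
    [-3.3,-4.8,0],
    [-3.0,-4.2,0],
    [-1.7,-2.5,0],
    [-1.0,-1.1,0]
  ],
  "yaw": [0,0,0,0,0,0,0,0,0,0,0,0],
  "claw": [0.24,0.24,0.24,0.24,0.24,0.24,0.24,0.24,0.24,0.24,0.24,0.24]
}}

```text
time: 5.92
tool_pos: [0.5507, -0.2526, 0.1984]
ee_rot: [-3.141, -0.002, 2.691]
contact_force: [-0.7, 0.1, -2.6]
grip_width: 0.625
```

{"api": "play_rows", "payload": {
  "slide": [
    [0,0,0],
    [0,0,0]
  ],
  "yaw": [0,0],
  "claw": [0.24,0.24]
}}

```text
time: 6.18
tool_pos: [0.5513, -0.2489, 0.1993]
ee_rot: [3.141, -0.001, 2.695]
contact_force: [-0.7, 0.1, -3.3]
grip_width: 0.625
```

```bash
python3 - <<'E'
from h import *
import pickle
c=cam('wrist','w3.png');P=pts(c);pickle.dump((c,r.sense()),open('w3.pkl','wb'))
crop(c,240,130,400,320,3,'w3c.png')
go(.551,-.2515,.197)
m=(P[...,0]>.53)&(P[...,0]<.58)&(P[...,1]>-.28)&(P[...,1]<-.22)&(P[...,2]>.0625)&(P[...,2]<.072)
q=P[m];print(m.sum(),q.mean(0),cv2.minAreaRect((q[:,:2]*1000).astype(np.float32)))
print(P[200:225:6,300:345:6].round(3).tolist())
E
```

```text
slide [-0.07 -0.26  0.25] yaw None from [ 0.5514 -0.2489  0.1995] [ 1.7996e+02 -4.0000e-02  1.5444e+02]
81 [ 0.55140891 -0.25292725  0.06663794] ((551.4488525390625, -253.1051025390625), (8.920424461364746, 9.01252269744873), 64.5997314453125)
[[[0.554, -0.275, 0.045], [0.557, -0.27, 0.044], [0.559, -0.264, 0.046], [0.562, -0.258, 0.044], [0.565, -0.252, 0.045], [0.568, -0.246, 0.046], [0.57, -0.241, 0.046], [0.573, -0.235, 0.046]], [[0.538, -0.261, 0.132], [0.539, -0.256, 0.133], [0.566, -0.267, 0.045], [0.568, -0.261, 0.046], [0.571, -0.255, 0.045], [0.574, -0.249, 0.045], [0.55, -0.236, 0.132], [0.552, -0.231, 0.131]], [[0.538, -0.26, 0.145], [0.541, -0.257, 0.143], [0.572, -0.27, 0.045], [0.574, -0.264, 0.045], [0.592, -0.264, -0.001], [0.595, -0.258, -0.001], [0.55, -0.236, 0.143], [0.552, -0.232, 0.145]], [[0.539, -0.26, 0.155], [0.548, -0.26, 0.135], [0.592, -0.281, -0.0], [0.595, -0.274, 0.001], [0.598, -0.268, 0.001], [0.602, -0.261, -0.0], [0.559, -0.24, 0.132], [0.555, -0.234, 0.146]], [[0.543, -0.261, 0.157], [0.549, -0.261, 0.143], [0.599, -0.285, 0.0], [0.603, -0.278, -0.001], [0.606, -0.271, -0.0], [0.61, -0.265, -0.002], [0.559, -0.24, 0.143], [0.559, -0.236, 0.148]]]
```

View pics/w3c.png

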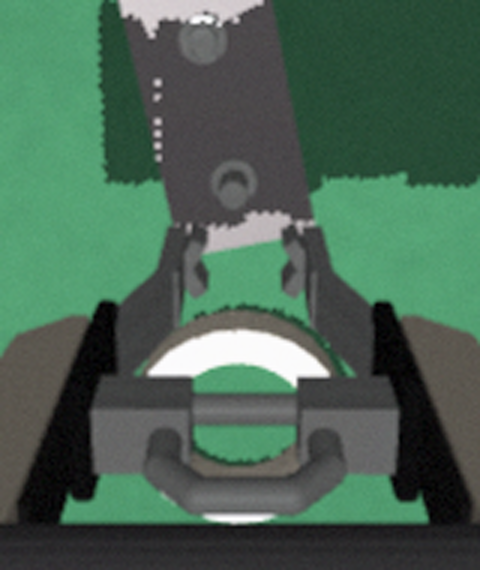

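```bash
python3 - <<'E'
from h import *
import pickle
from scipy.spatial.transform import Rotation as Ro
c,s=pickle.load(open('w3.pkl','rb'));P=pts(c);p=s['tool_pos'];R=Ro.from_euler('xyz',s['ee_rot']).as_matrix()
L=(P-p)@R*1000  # tool coords mm
for z0,z1 in((52,58),(58,64),(64,71)):
    m=(abs(L[...,0])<15)&(abs(L[...,1])<30)&(L[...,2]>z0)&(L[...,2]<z1)
    for sg in(-1,1):
        q=L[m&(sg*L[...,1]>0)];print(z0,sg,len(q),np.percentile(q,[2,50,98],axis=0).round(1).tolist())
m=(P[...,0]>.53)&(P[...,0]<.58)&(P[...,1]>-.28)&(P[...,1]<-.22)&(P[...,2]>.0625)&(P[...,2]<.072)
q=L[m];print('pin',q.mean(0),q.min(0),q.max(0))
# plate/bow
m=(abs(L[...,0])<25)&(abs(L[...,1])<40)&(L[...,2]>-50)&(L[...,2]<-5)
q=L[m];print('bow',np.percentile(q,[2,50,98],axis=0).round(1).tolist())
E
```

```text
52 -1 130 [[-6.6, -18.7, 52.4], [1.8, -13.2, 56.1], [7.6, -10.2, 57.7]]
52 1 128 [[-6.6, 10.0, 52.1], [2.5, 13.1, 56.2], [7.5, 19.0, 57.7]]
58 -1 52 [[-5.6, -19.8, 58.1], [7.0, -12.4, 61.1], [7.9, -9.5, 63.8]]
58 1 53 [[-5.2, 9.5, 58.4], [6.9, 12.4, 61.0], [7.9, 19.8, 63.8]]
64 -1 43 [[-5.4, -19.6, 64.3], [6.9, -12.9, 66.9], [7.8, -9.7, 69.9]]
64 1 43 [[-4.9, 9.7, 64.3], [6.8, 13.5, 66.9], [8.0, 19.7, 70.0]]
pin [ -1.82119086  -3.7755099  132.84767072] [ -6.44184071  -8.38089955 131.08547702] [  2.57290321   0.5368931  136.33640234]
bow [[-6.7, -38.7, -48.4], [5.8, 0.2, -25.6], [11.1, 38.6, -7.9]]
```

{"api": "play_rows", "payload": {
  "slide": [
    [-0.25,-0.38,0],
    [0,0,1.5],
    [0,0,2],
    [0,0,1.2],
    [0,0,0.4],
    [0,0,0],
    [0,0,0]
  ],
  "yaw": [0,0,0,0,0,0,0],
  "claw": [0.24,0.24,0.24,0.24,0.24,0.24,0.24]
}}

```text
time: 7.1
tool_pos: [0.5523, -0.2555, 0.1491]
ee_rot: [3.142, 0.001, 2.693]
contact_force: [0.1, 0.8, -2.6]
grip_width: 0.625
```

```bash
cat >> h.py <<'E'
def rel(save):
    from scipy.spatial.transform import Rotation as Ro
    c=cam('wrist',save);s=r.sense();P=pts(c);p=s['tool_pos'];R=Ro.from_euler('xyz',s['ee_rot']).as_matrix()
    return c,s,P,(P-p)@R*1000
def jaws(L):
    for z0,z1 in((52,58),(58,64),(64,71)):
        m=(abs(L[...,0])<15)&(abs(L[...,1])<30)&(L[...,2]>z0)&(L[...,2]<z1)
        for sg in(-1,1):
            q=L[m&(sg*L[...,1]>0)]
            if len(q)>3: print(z0,sg,len(q),np.percentile(q,[2,50,98],axis=0).round(1).tolist())
E
python3 - <<'E'
from h import *
c,s,P,L=rel('w4.png');crop(c,240,130,400,320,3,'w4c.png');jaws(L)
m=(abs(L[...,0])<12)&(abs(L[...,1])<12)&(P[...,2]>.06)&(P[...,2]<.071)
q=L[m];print('pin',len(q),q.mean(0),q.min(0),q.max(0),P[m].mean(0));print(s['tool_pos'],s['contact_force'])
E
```

```text
52 -1 125 [[-6.8, -19.1, 52.3], [1.7, -13.1, 56.0], [7.5, -10.1, 57.7]]
52 1 126 [[-6.4, 10.0, 52.7], [2.4, 13.1, 56.0], [7.4, 19.3, 57.9]]
58 -1 55 [[-5.8, -19.4, 58.0], [6.9, -12.4, 60.7], [8.0, -9.5, 64.0]]
58 1 47 [[-5.0, 9.6, 58.0], [6.9, 12.6, 60.8], [7.9, 19.5, 63.6]]
64 -1 43 [[-5.6, -19.6, 64.1], [6.7, -12.7, 66.7], [7.9, -9.6, 69.4]]
64 1 45 [[-5.2, 9.7, 64.1], [6.7, 12.2, 66.8], [7.8, 19.7, 69.7]]
pin 128 [ 2.30358203  1.85564473 83.06423087] [-2.95675107 -2.8689524  80.71893569] [ 6.37384536  6.39254182 89.0768751 ] [ 0.55111741 -0.25283728  0.06615726]
[ 0.5523044  -0.25547565  0.14922378] [ 0.0454741   0.02543521 -2.55802792]
```

View pics/w4c.png

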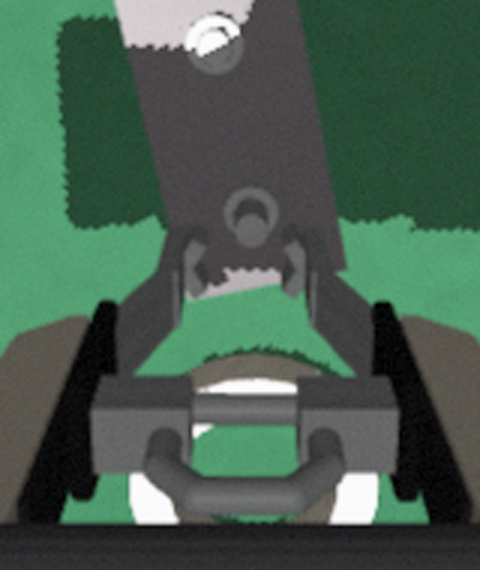

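{"api": "play_rows", "payload": {
  "slide": [
    [0.13,0.18,0.5],
    [0,0,0],
    [0,0,0],
    [0,0,0]
  ],
  "yaw": [0,0,0,0],
  "claw": [0.24,0.24,0.24,0.24]
}}

```text
time: 7.65
tool_pos: [0.5516, -0.2532, 0.1437]
ee_rot: [-3.142, 0.0, 2.693]
contact_force: [0.3, 0.0, -3.5]
grip_width: 0.623
```

```bash
python3 - <<'E'
from h import *
c,s,P,L=rel('w5.png');jaws(L)
m=(abs(L[...,0])<12)&(abs(L[...,1])<9)&(P[...,2]>.06)&(P[...,2]<.071)
q=L[m];print('pin',len(q),q.mean(0),q.min(0),q.max(0),P[m].mean(0),P[m][:,2].max());print(s['tool_pos'],s['contact_force'])
E
```

```text
52 -1 136 [[-6.5, -19.0, 52.4], [2.5, -13.1, 55.9], [7.6, -10.0, 57.8]]
52 1 129 [[-6.6, 10.1, 52.3], [2.3, 13.2, 55.9], [7.4, 18.8, 57.5]]
58 -1 43 [[-5.6, -19.8, 58.4], [6.8, -12.5, 60.7], [7.9, -9.5, 63.9]]
58 1 52 [[-5.7, 9.5, 58.0], [6.6, 12.5, 61.2], [7.6, 19.9, 63.9]]
64 -1 46 [[-5.4, -19.6, 64.3], [6.7, -12.7, 66.2], [7.8, -9.7, 69.6]]
64 1 44 [[-5.6, 9.7, 64.4], [6.8, 12.8, 66.3], [7.8, 19.8, 69.4]]
pin 131 [ 0.70999475  0.11003367 77.44408756] [-4.48999151 -4.50304153 75.29237204] [ 5.37583883  4.61894898 83.44944935] [ 0.55106444 -0.2527887   0.06628457] 0.06843735682630703
[ 0.55164029 -0.2531872   0.14372882] [ 0.01623157 -0.55393496 -2.81935307]
```

{"api": "play_rows", "payload": {
  "slide": [
    [0,0,0.4],
    [0,0,0.6],
    [0,0,0.6],
    [0,0,0.5],
    [0,0,0.1],
    [0,0,0]
  ],
  "yaw": [0,0,0,0,0,0],
  "claw": [0.24,0.24,0.24,0.24,0.24,0.24]
}}

```text
time: 8.45
tool_pos: [0.5516, -0.2531, 0.1216]
ee_rot: [-3.142, -0.0, 2.693]
contact_force: [0.4, 1.0, -2.9]
grip_width: 0.624
```

```bash
python3 - <<'E'
from h import *
c,s,P,L=rel('w6.png');crop(c,240,130,400,320,3,'w6c.png')
S=cam('scene');crop(S,190,100,290,250,4,'s6c.png')
print(s['tool_pos'],s['contact_force'],s['grip_width'])
E
```

```text
[ 0.55167236 -0.25316444  0.12172867] [-1.09946611 -0.35039154 -2.28480293] 0.6244308732285012
```

View pics/w6c.png

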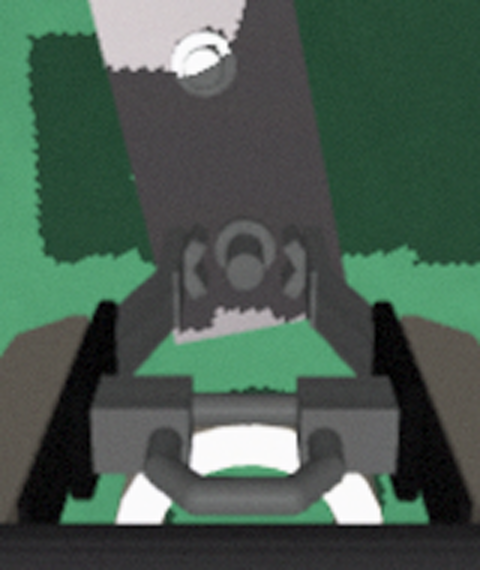

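View pics/s6c.png

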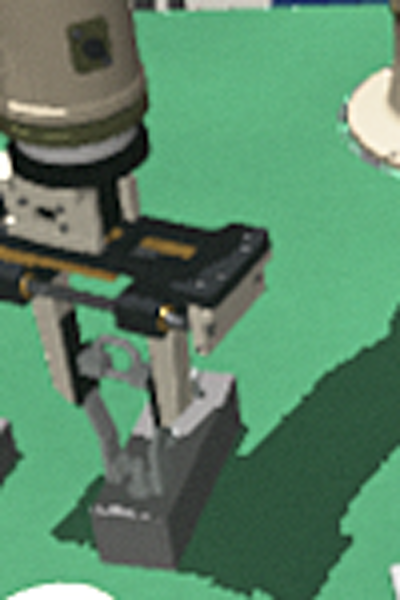

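{"api": "play_rows", "payload": {
  "slide": [
    [0,0,0.1],
    [0,0,0],
    [0,0,0],
    [0,0,0],
    [0,0,0],
    [0,0,0],
    [0,0,0],
    [0,0,0]
  ],
  "yaw": [0,0,0,0,0,0,0,0],
  "claw": [0.24,0.15,0.08,0.0,-0.1,-0.3,-0.5,-0.5],
  "force": 46
}}

```text
time: 9.55
tool_pos: [0.5516, -0.2531, 0.1207]
ee_rot: [3.142, 0.0, 2.693]
contact_force: [0.2, 0.5, -1.5]
grip_width: 0.46
```

```bash
python3 - <<'E'
from h import *
c,s,P,L=rel('w7.png');crop(c,240,130,400,320,3,'w7c.png')
print(s['tool_pos'],s['contact_force'],s['grip_width']*93)
E
```

```text
[ 0.55160906 -0.25311365  0.12069938] [-0.52839733  0.47303648 -1.37786232] 42.84029446521776
```

View pics/w7c.png

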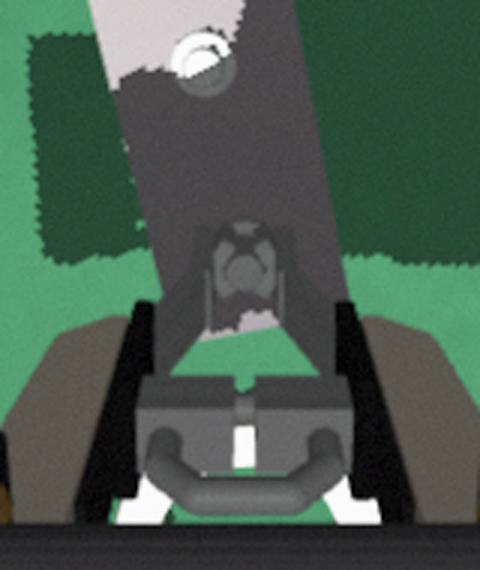

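{"api": "play_rows", "payload": {
  "slide": [
    [0,0,-0.4],
    [0,0,-0.8],
    [0,0,-1.5],
    [0,0,-2],
    [0,0,-2.3],
    [0,0,-2],
    [0,0,-1],
    [0,0,0],
    [0,0,0]
  ],
  "yaw": [0,0,0,0,0,0,0,0,0],
  "claw": [-0.5,-0.5,-0.5,-0.5,-0.5,-0.5,-0.5,-0.5,-0.5]
}}

```text
time: 10.72
tool_pos: [0.5512, -0.2529, 0.2201]
ee_rot: [-3.142, -0.001, 2.693]
contact_force: [-0.1, 0.1, -1.9]
grip_width: 0.461
```

```bash
python3 - <<'E'
from h import *
c,s,P,L=rel('w8.png');crop(c,240,130,400,320,3,'w8c.png')
S=cam('scene');crop(S,150,80,290,250,4,'s8c.png');jaws(L)
print(s['tool_pos'],s['contact_force'],s['grip_width']*93)
go(.6255,.0455,.2205)
E
```

```text
52 -1 198 [[-6.6, -11.4, 52.2], [1.4, -4.8, 55.2], [7.2, -0.3, 57.7]]
52 1 183 [[-6.4, 0.4, 52.3], [1.6, 4.2, 55.1], [7.2, 11.4, 57.5]]
58 -1 44 [[4.0, -12.3, 58.2], [6.9, -6.0, 60.9], [7.7, -0.3, 64.0]]
58 1 47 [[-0.9, 0.4, 58.2], [6.8, 6.4, 60.8], [7.6, 12.5, 63.9]]
64 -1 41 [[3.9, -12.1, 64.3], [6.8, -4.2, 67.6], [7.7, -0.3, 70.8]]
64 1 39 [[4.0, 0.5, 64.1], [6.7, 5.1, 67.2], [7.8, 12.1, 70.6]]
[ 0.55114257 -0.2529274   0.21987897] [-0.0995194   0.5303409  -2.39169959] 42.56259380217005
slide [ 6.24 30.12 -0.06] yaw None from [ 0.5512 -0.253   0.2198] [-1.7999e+02 -8.0000e-02  1.5432e+02]
```

View pics/w8c.png

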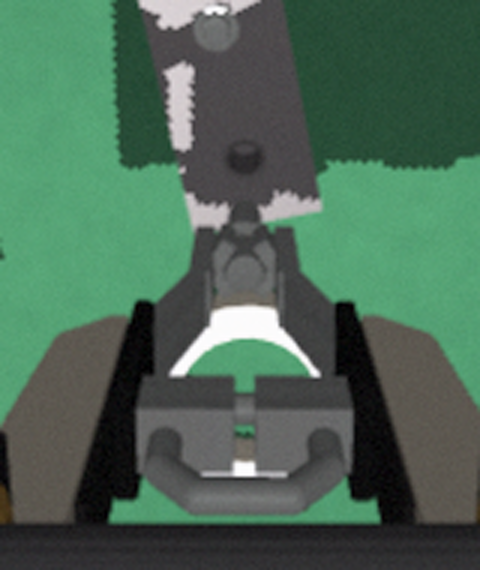

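View pics/s8c.png

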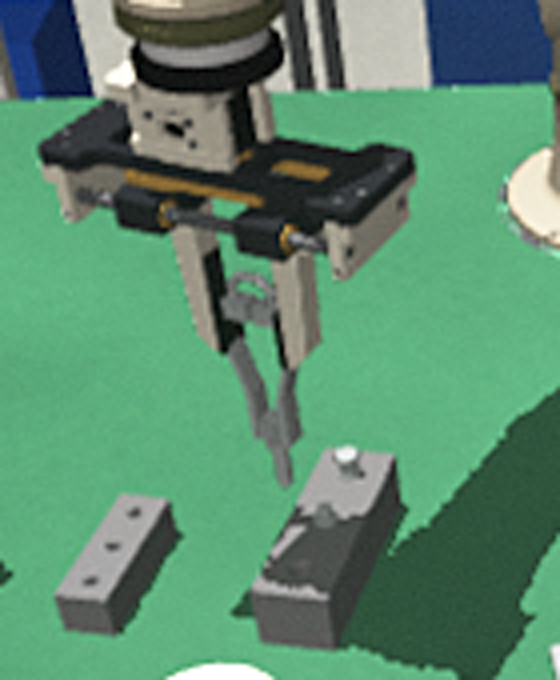

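{"api": "play_rows", "payload": {
  "slide": [
    [0.3,1.5,0],
    [0.7,3.5,0],
    [1,5,0],
    [1,5,0],
    [1,5,0],
    [1,5,0],
    [0.7,3.3,0],
    [0.4,1.5,0],
    [0.1,0.3,0],
    [0,0,0],
    [0,0,0],
    [0,0,0]
  ],
  "yaw": [0,0,0,0,0,0,0,0,0,0,0,0],
  "claw": [-0.5,-0.5,-0.5,-0.5,-0.5,-0.5,-0.5,-0.5,-0.5,-0.5,-0.5,-0.5]
}}

```text
time: 12.32
tool_pos: [0.6261, 0.0438, 0.2208]
ee_rot: [-3.141, 0.0, 2.692]
contact_force: [0.0, -0.2, -2.9]
grip_width: 0.458
```

```bash
cat >> h.py <<'E'
def toolray(c,s,u,v,h):
    from scipy.spatial.transform import Rotation as Ro
    X=ray(c,u,v,h);return X,(X-s['tool_pos'])@Ro.from_euler('xyz',s['ee_rot']).as_matrix()*1000
E
python3 - <<'E'
from h import *
import pickle
c,s,P,L=rel('w9.png');pickle.dump((c,s),open('w9.pkl','wb'));crop(c,270,140,370,240,6,'w9c.png')
print(s['tool_pos'],s['contact_force'],s['grip_width']*93)
print('deck z',np.median(P[150:170,260:290,2]))
E
```

```text
[0.62612725 0.04408755 0.22074953] [ 0.01032298 -0.00403548 -3.01974982] 42.49077693851232
deck z 0.05985340091543674
```

View pics/w9c.png

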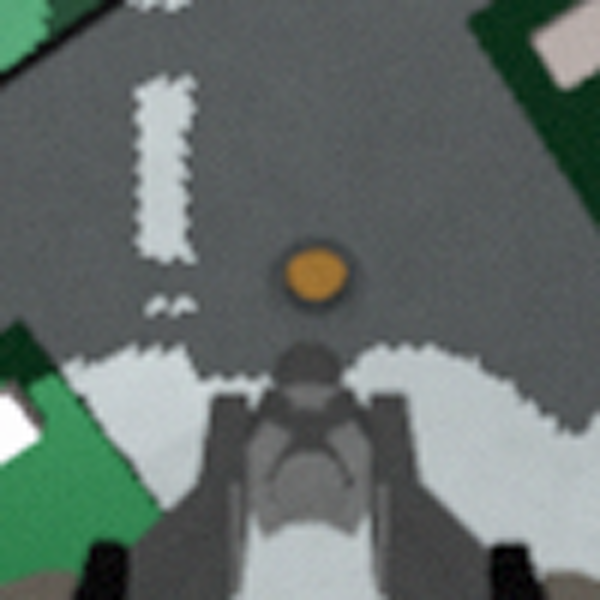

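```bash
python3 - <<'E'
from h import *
import pickle
c,s=pickle.load(open('w9.pkl','rb'))
im=c['image'];g=cv2.cvtColor(im,cv2.COLOR_RGB2GRAY);hsv=cv2.cvtColor(im,cv2.COLOR_RGB2HSV)
roi=(slice(174,198),slice(308,338))
br=np.zeros(g.shape,np.uint8);br[roi]=((hsv[...,1]>90)&(hsv[...,0]<30))[roi]
dk=np.zeros(g.shape,np.uint8);dk[roi]=((g<62)|(br>0))[roi]
print(np.median(g[roi]))
for n,m,h in(('brass',br,.05),('ring',dk,.06)):
    k,_=cv2.findContours(m,0,1);k=max(k,key=cv2.contourArea);e=cv2.minEnclosingCircle(k);M=cv2.moments(m,True);u,v=M['m10']/M['m00'],M['m01']/M['m00']
    print(n,e,u,v,[a.round(4) for a in toolray(c,s,u,v,h)],cv2.boundingRect(k))
print(g[174:198,322]);print(g[186,308:338])
# depth of brass
P=pts(c);print('brass z',np.median(P[184:189,320:325,2]),P[184:189,320:325,2].round(4).tolist())
# foot bottom pixel prediction
from scipy.spatial.transform import Rotation as Ro
R=Ro.from_euler('xyz',s['ee_rot']).as_matrix()
for t in([.7,0,70],[.7,0,105.5]):
    X=R@(np.array(t)/1000)+s['tool_pos'];q=c['mtx']@(c['R']@X+c['t']);print(t,q[:2]/q[2])
E
```

```text
88.0
brass ((322.3333435058594, 185.0), 4.772697448730469) 322.2857142857143 185.21428571428572 [array([0.6283, 0.0438, 0.05  ]), array([ -2.0262,   0.7131, 170.7499])] (318, 181, 10, 9)
ring ((322.2121276855469, 186.09091186523438), 5.2246222496032715) 322.2682926829268 185.8780487804878 [array([0.6267, 0.0445, 0.06  ]), array([ -0.2697,   0.6628, 160.7495])] (318, 181, 10, 11)
[ 89  93  91  91  89  81  67  82 108 122 116 119 125 120 122 103  66  62
  72  84  84  84  81  72]
[ 91  93  93  89  92  90  80  73  72  73  98 119 123 121 125 117 118 119
 112  79  62  75  77  84  89  88  87  86  83  90]
brass z 0.047569612643703796 [[0.048, 0.0469, 0.0465, 0.048, 0.0457], [0.0484, 0.0464, 0.0475, 0.0478, 0.0464], [0.0466, 0.047, 0.0475, 0.0476, 0.0483], [0.0477, 0.0483, 0.0465, 0.0473, 0.0478], [0.0481, 0.0474, 0.0481, 0.0476, 0.048]]
[0.7, 0, 70] [321.78566074 212.74067646]
[0.7, 0, 105.5] [321.72295042 199.80291994]
```

{"api": "play_rows", "payload": {
  "slide": [
    [-0.1,0.07,0],
    [0,0,1],
    [0,0,1.5],
    [0,0,1.2],
    [0,0,0.8],
    [0,0,0.3],
    [0,0,0],
    [0,0,0]
  ],
  "yaw": [0,0,0,0,0,0,0,0],
  "claw": [-0.5,-0.5,-0.5,-0.5,-0.5,-0.5,-0.5,-0.5]
}}

```text
time: 13.38
tool_pos: [0.6276, 0.0452, 0.173]
ee_rot: [3.141, 0.001, 2.693]
contact_force: [0.3, -0.2, -3.8]
grip_width: 0.462
```

```bash
python3 - <<'E'
from h import *
import pickle
c,s,P,L=rel('w10.png');pickle.dump((c,s),open('w10.pkl','wb'));crop(c,270,140,370,240,6,'w10c.png')
print(s['tool_pos'],s['contact_force'],s['grip_width']*93)
from scipy.spatial.transform import Rotation as Ro
R=Ro.from_euler('xyz',s['ee_rot']).as_matrix()
for t in([.7,0,70],[.7,0,105.5]):
    X=R@(np.array(t)/1000)+s['tool_pos'];q=c['mtx']@(c['R']@X+c['t']);print(t,q[:2]/q[2])
E
```

```text
[0.62761316 0.0452182  0.17308361] [ 0.56532247  0.50883511 -2.13691322] 42.854345311403186
[0.7, 0, 70] [321.41641736 212.86486695]
[0.7, 0, 105.5] [321.39513593 199.91450446]
```

View pics/w10c.png

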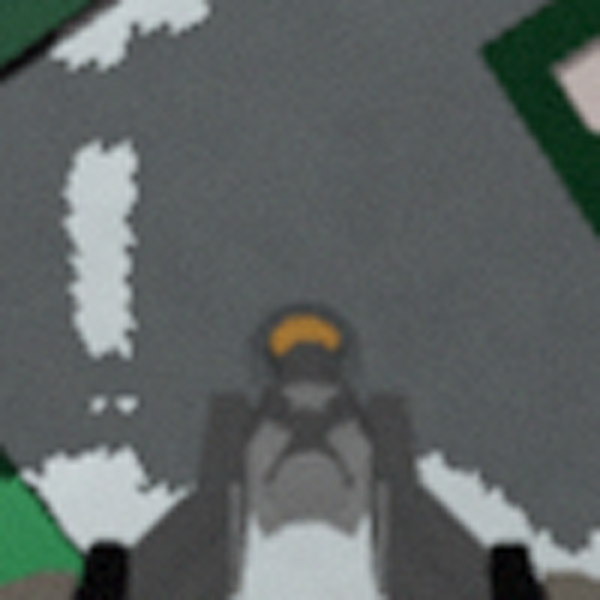

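```bash
python3 - <<'E'
from h import *
import pickle
c,s=pickle.load(open('w10.pkl','rb'));g=cv2.cvtColor(c['image'],cv2.COLOR_RGB2GRAY)
print(g[185:200,320]);print(g[192,305:337]);print(g[195,305:337])
for v in (198,199,200): print(toolray(c,s,320.4,v,.06)[1].round(2))
print([toolray(c,s,u,192,.06)[1].round(2) for u in(313,329)], toolray(c,s,320.4,190,.06)[1].round(2))
E
```

```text
[ 91  92  92  90  88  77  65  82 113 120 121 105  73  68  65]
[85 89 89 91 88 92 89 92 86 80 70 67 73 79 84 82 84 80 70 65 69 78 88 91
 90 91 88 86 91 88 86 89]
[ 94  89  91  92  89  87  87  78  68  70  92 119 124 124 122 121 122 117
 124 122 108  86  72  73  80  94  90  91  87  88  89  85]
[  0.27  -0.92 113.08]
[ -0.7   -0.92 113.08]
[ -1.66  -0.92 113.08]
[array([  6.03,  -7.71, 113.08]), array([  6.01,   7.  , 113.08])] [  7.92  -0.91 113.08]
```

```bash
python3 - <<'E'
from h import *
import pickle
c,s=pickle.load(open('w9.pkl','rb'));im=c['image'];hs=cv2.cvtColor(im,cv2.COLOR_RGB2HSV)[...,1]
print(hs[176:196,321:324].T.tolist()); print(hs[185,312:334])
f=lambda u,v,h:toolray(c,s,u,v,h)[1].round(2)
print('chamfer bottom top edge',f(322.2,180.6,.057),f(322.2,180.6,.058),'brass low',f(322.2,189.7,.0475),'outer top',f(322.2,179.0,.06),'outer low',f(322.2,193,.06))
print('sides', f(317.5,185,.0475),f(327,185,.0475), f(314,185,.06),f(330.5,185,.06))
c,s=pickle.load(open('w10.pkl','rb'));hs=cv2.cvtColor(c['image'],cv2.COLOR_RGB2HSV)[...,1]
print(hs[188:200,319:322].T.tolist(),hs[195,308:334])
print('w10',f(320.3,191.8,.057),f(320.3,189.8,.06),'sides',f(314.6,195,.0475),f(325.8,195,.0475),f(312,195,.06),f(328.7,195,.06))
E
```

```text
[[19, 19, 16, 19, 17, 79, 153, 172, 171, 166, 176, 174, 173, 151, 8, 13, 14, 15, 14, 11], [16, 14, 22, 22, 8, 97, 165, 170, 178, 172, 167, 174, 174, 155, 41, 24, 10, 23, 21, 15], [15, 21, 17, 21, 11, 101, 164, 172, 178, 176, 177, 173, 174, 154, 20, 16, 28, 18, 22, 11]]
[ 22  17  18  14  24  84 166 175 174 166 172 176 170 172 172 138  18  14
  10  14  20  11]
chamfer bottom top edge [  4.85   0.6  163.75] [  5.08   0.6  162.75] brass low [ -7.83   0.63 173.25] outer top [  7.3    0.59 160.75] outer low [ -8.21   0.59 160.75]
sides [ -2.4   -4.62 173.25] [ -2.41   5.98 173.25] [  0.71  -8.22 160.75] [  0.69   9.5  160.75]
[[16, 14, 13, 15, 79, 159, 171, 168, 154, 82, 7, 11], [19, 17, 10, 19, 89, 159, 174, 171, 150, 46, 22, 4], [17, 14, 19, 19, 91, 164, 173, 172, 145, 45, 4, 0]] [ 19  19  22  11  16  11  14 113 164 172 169 168 171 172 175 168 167 156
  85  21  20  13  13  14  16  19]
w10 [  5.4   -1.01 116.08] [  8.11  -1.   113.08] sides [ -0.38  -6.55 125.58] [ -0.39   4.26 125.59] [  3.16  -8.66 113.08] [  3.15   6.74 113.08]
```

{"api": "play_rows", "payload": {
  "slide": [
    [-0.13,-0.08,0],
    [0,0,0.3],
    [0,0,0],
    [0,0,0]
  ],
  "yaw": [0,0,0,0],
  "claw": [-0.5,-0.5,-0.5,-0.5]
}}

```text
time: 13.92
tool_pos: [0.6282, 0.0439, 0.1696]
ee_rot: [-3.142, -0.0, 2.693]
contact_force: [0.7, -0.3, -1.6]
grip_width: 0.46
```

```bash
python3 - <<'E'
from h import *
import pickle
c,s,P,L=rel('w11.png');pickle.dump((c,s),open('w11.pkl','wb'));crop(c,290,170,350,230,10,'w11c.png')
print(s['tool_pos'],s['contact_force'],s['grip_width']*93)
E
```

```text
[0.62820911 0.04395325 0.16961064] [-0.14401922 -0.81303135 -2.42186009] 42.755238454794345
```

View pics/w11c.png

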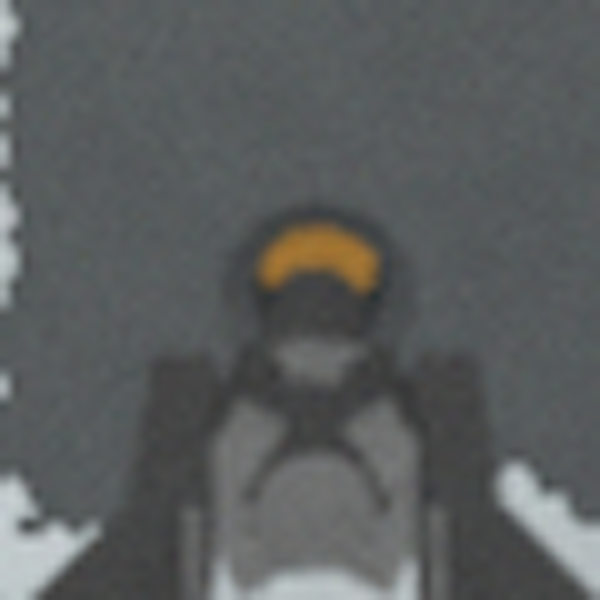

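{"api": "play_rows", "payload": {
  "slide": [
    [0,0,0.3],
    [0,0,0.3],
    [0,0,0.3],
    [0,0,0.2],
    [0,0,0]
  ],
  "yaw": [0,0,0,0,0],
  "claw": [-0.5,-0.5,-0.5,-0.5,-0.5]
}}

```text
time: 14.6
tool_pos: [0.6281, 0.0439, 0.1584]
ee_rot: [-3.141, -0.0, 2.693]
contact_force: [0.5, -0.2, -2.2]
grip_width: 0.456
```

{"api": "play_rows", "payload": {
  "slide": [
    [0,0,0.2],
    [0,0,0.15],
    [0,0,0.1],
    [0,0,0]
  ],
  "yaw": [0,0,0,0],
  "claw": [-0.5,-0.5,-0.5,-0.5]
}}

```text
time: 15.1
tool_pos: [0.6282, 0.0439, 0.1541]
ee_rot: [-3.142, -0.0, 2.693]
contact_force: [-0.2, -0.1, -2.8]
grip_width: 0.461
```

{"api": "play_rows", "payload": {
  "slide": [
    [0,0,0.05],
    [0,0,0.05],
    [0,0,0.05],
    [0,0,0]
  ],
  "yaw": [0,0,0,0],
  "claw": [-0.5,-0.5,-0.5,-0.5]
}}

```text
time: 15.6
tool_pos: [0.6284, 0.0439, 0.153]
ee_rot: [3.141, 0.001, 2.693]
contact_force: [-0.5, -0.3, 2.2]
grip_width: 0.461
```

{"api": "play_rows", "payload": {
  "slide": [
    [0,0,0.05],
    [0,0,0.05],
    [0,0,0.05],
    [0,0,0]
  ],
  "yaw": [0,0,0,0],
  "claw": [-0.5,-0.5,-0.5,-0.5]
}}

```text
time: 16.1
tool_pos: [0.6283, 0.0439, 0.1511]
ee_rot: [3.141, 0.0, 2.693]
contact_force: [0.9, -0.1, 1.7]
grip_width: 0.46
```

{"api": "play_rows", "payload": {
  "slide": [
    [0,0,0.05],
    [0,0,0.05],
    [0,0,0.05],
    [0,0,0.05],
    [0,0,0]
  ],
  "yaw": [0,0,0,0,0],
  "claw": [-0.5,-0.5,-0.5,-0.5,-0.5]
}}

```text
time: 16.73
tool_pos: [0.6282, 0.0439, 0.1491]
ee_rot: [-3.142, 0.0, 2.693]
contact_force: [0.2, 0.4, 1.8]
grip_width: 0.465
```

{"api": "play_rows", "payload": {
  "slide": [
    [0,0,0.05],
    [0,0,0.03],
    [0,0,0]
  ],
  "yaw": [0,0,0],
  "claw": [-0.5,-0.5,-0.5]
}}

```text
time: 17.1
tool_pos: [0.6282, 0.0439, 0.1483]
ee_rot: [3.142, 0.0, 2.693]
contact_force: [0.3, 0.7, 1.2]
grip_width: 0.462
```

Now in 0.4 mm steps.

{"api": "play_rows", "payload": {
  "slide": [
    [0,0,0.04],
    [0,0,0]
  ],
  "yaw": [0,0],
  "claw": [-0.5,-0.5]
}}

```text
time: 17.35
tool_pos: [0.6282, 0.0439, 0.1479]
ee_rot: [3.142, 0.0, 2.693]
contact_force: [1.0, 0.6, 2.1]
grip_width: 0.457
```

{"api": "play_rows", "payload": {
  "slide": [
    [0,0,0.04],
    [0,0,0]
  ],
  "yaw": [0,0],
  "claw": [-0.5,-0.5]
}}

```text
time: 17.6
tool_pos: [0.6282, 0.0439, 0.1475]
ee_rot: [-3.142, 0.0, 2.693]
contact_force: [0.1, -0.2, 1.6]
grip_width: 0.456
```

{"api": "play_rows", "payload": {
  "slide": [
    [0,0,0.04],
    [0,0,0]
  ],
  "yaw": [0,0],
  "claw": [-0.5,-0.5]
}}

```text
time: 17.85
tool_pos: [0.6282, 0.0439, 0.1471]
ee_rot: [-3.142, -0.0, 2.693]
contact_force: [0.0, -0.6, 1.0]
grip_width: 0.459
```

{"api": "play_rows", "payload": {
  "slide": [
    [0,0,0.04],
    [0,0,0]
  ],
  "yaw": [0,0],
  "claw": [-0.5,-0.5]
}}

```text
time: 18.1
tool_pos: [0.6283, 0.0439, 0.1469]
ee_rot: [3.142, 0.0, 2.693]
contact_force: [-0.0, -0.2, 4.6]
grip_width: 0.459
```

{"api": "play_rows", "payload": {
  "slide": [
    [0,0,0.04],
    [0,0,0]
  ],
  "yaw": [0,0],
  "claw": [-0.5,-0.5]
}}

```text
time: 18.35
tool_pos: [0.6284, 0.0439, 0.1468]
ee_rot: [3.141, 0.001, 2.693]
contact_force: [-0.4, 0.1, 7.1]
grip_width: 0.461
```

{"api": "play_rows", "payload": {
  "slide": [
    [0,0,0.03],
    [0,0,0]
  ],
  "yaw": [0,0],
  "claw": [-0.5,-0.5]
}}

```text
time: 18.6
tool_pos: [0.6286, 0.0439, 0.1467]
ee_rot: [3.141, 0.001, 2.693]
contact_force: [-0.8, -1.0, 8.9]
grip_width: 0.463
```

```bash
python3 - <<'E'
from h import *
import pickle
c,s,P,L=rel('w12.png');crop(c,270,150,370,250,6,'w12c.png')
S=cam('scene');crop(S,280,130,420,270,4,'s12c.png')
print(s['tool_pos'],s['contact_force'],s['grip_width']*93)
# pin head top height in jaws
m=(abs(L[...,0]-.7)<4)&(abs(L[...,1])<4)&(L[...,2]>40)&(L[...,2]<75);print(np.median(L[m],axis=0),np.median(P[m],axis=0))
E
```

```text
[0.62856554 0.0438588  0.14671547] [-0.22140865  0.52564562  8.48549027] 42.51850942752004
[ 2.53914859 -0.29600806 54.16874588] [0.6263617  0.04478852 0.09254394]
```

View pics/w12c.png

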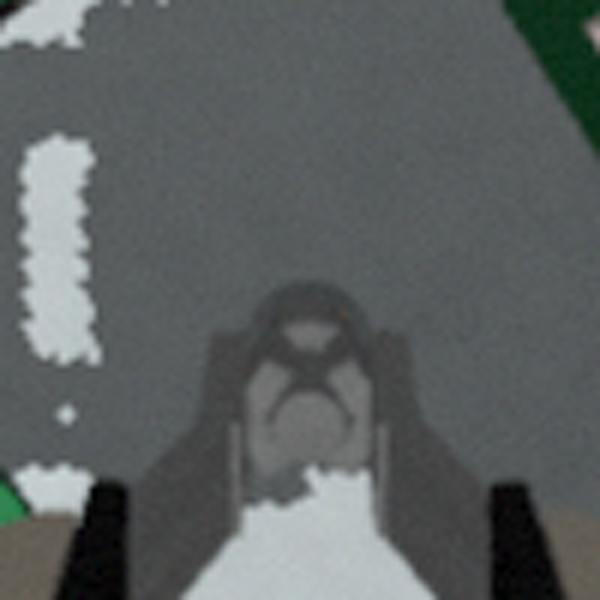

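View pics/s12c.png

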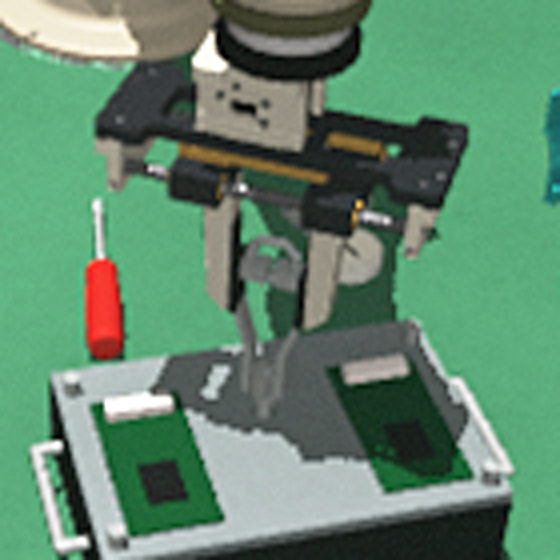

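{"api": "play_rows", "payload": {
  "slide": [
    [0,0,-0.08],
    [0,0,0]
  ],
  "yaw": [0,0],
  "claw": [-0.5,-0.5]
}}

```text
time: 18.95
tool_pos: [0.6283, 0.0439, 0.1468]
ee_rot: [3.142, 0.0, 2.693]
contact_force: [0.7, -0.7, 3.5]
grip_width: 0.457
```

{"api": "play_rows", "payload": {
  "slide": [
    [0,0,0],
    [0,0,0],
    [0,0,0],
    [0,0,0],
    [0,0,0],
    [0,0,0],
    [0,0,0]
  ],
  "yaw": [0,0,0,0,0,0,0],
  "claw": [-0.1,0.0,0.1,0.2,0.25,0.25,0.25]
}}

```text
time: 19.82
tool_pos: [0.6282, 0.0439, 0.1469]
ee_rot: [-3.142, 0.0, 2.693]
contact_force: [0.7, 0.1, -3.5]
grip_width: 0.631
```

```bash
python3 - <<'E'
from h import *
c,s,P,L=rel('w13.png');crop(c,270,150,370,250,6,'w13c.png');jaws(L)
print(s['tool_pos'],s['contact_force'],s['grip_width']*93)
E
```

```text
52 -1 201 [[-6.5, -18.7, 52.5], [0.7, -12.2, 55.7], [7.5, -0.3, 57.7]]
52 1 207 [[-6.5, 0.4, 52.3], [1.1, 12.2, 55.4], [7.4, 18.9, 57.7]]
58 -1 64 [[-4.7, -19.7, 58.1], [6.2, -12.4, 60.4], [7.9, -0.5, 63.5]]
58 1 61 [[-5.7, 1.2, 58.2], [6.5, 12.4, 60.7], [7.8, 19.9, 63.8]]
64 -1 68 [[-5.5, -19.4, 64.6], [4.5, -10.4, 67.6], [7.7, -0.4, 70.9]]
64 1 78 [[-5.3, 0.4, 64.3], [4.2, 10.5, 67.7], [7.7, 19.3, 71.0]]
[0.62819853 0.04393174 0.14686184] [ 0.53138334  0.48433456 -0.97741562] 58.179003040998474
```

View pics/w13c.png

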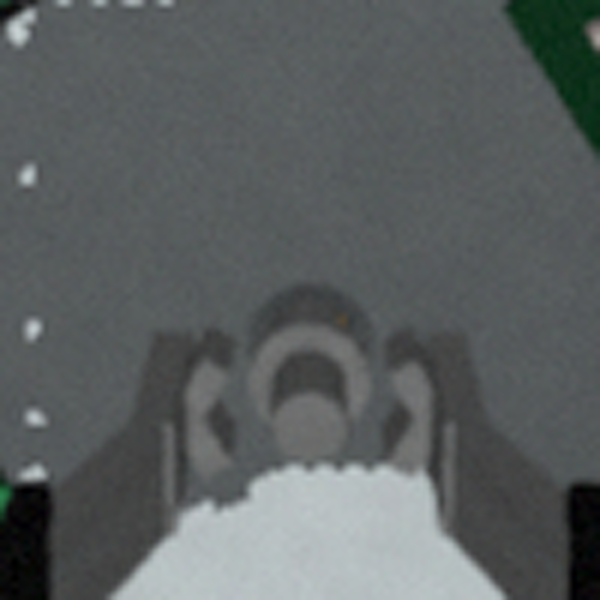

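{"api": "play_rows", "payload": {
  "slide": [
    [0,0,-0.3],
    [0,0,-0.5],
    [0,0,-0.8],
    [0,0,-1],
    [0,0,-1.5],
    [0,0,-1.2],
    [0,0,-0.6],
    [0,0,0],
    [0,0,0]
  ],
  "yaw": [0,0,0,0,0,0,0,0,0],
  "claw": [0.25,0.25,0.25,0.25,0.25,0.25,0.25,0.25,0.25]
}}

```text
time: 21.0
tool_pos: [0.6279, 0.0439, 0.2055]
ee_rot: [-3.141, -0.001, 2.693]
contact_force: [-0.2, -0.3, -3.0]
grip_width: 0.631
```

```bash
python3 - <<'E'
from h import *
c,s,P,L=rel('w14.png');crop(c,260,130,380,250,5,'w14c.png')
m=(P[...,0]>.60)&(P[...,0]<.65)&(P[...,1]>.02)&(P[...,1]<.07)&(P[...,2]>.085)&(P[...,2]<.098)
q=P[m];print('head',m.sum(),np.median(q,axis=0),q.min(0),q.max(0))
print(s['tool_pos'],s['contact_force'],s['grip_width']*93)
go(.4594,.3216,.2)
E
```

```text
head 100 [0.62768399 0.04422129 0.09287196] [0.623663   0.03924643 0.08516665] [0.63341171 0.04865188 0.09542532]
[0.62788486 0.04390022 0.20534021] [-0.80856805  0.12794451 -2.59317889] 58.65174375692682
slide [27.22 17.72  0.54] yaw None from [0.6279 0.0439 0.2053] [-1.7997e+02 -4.0000e-02  1.5432e+02]
```

View pics/w14c.png

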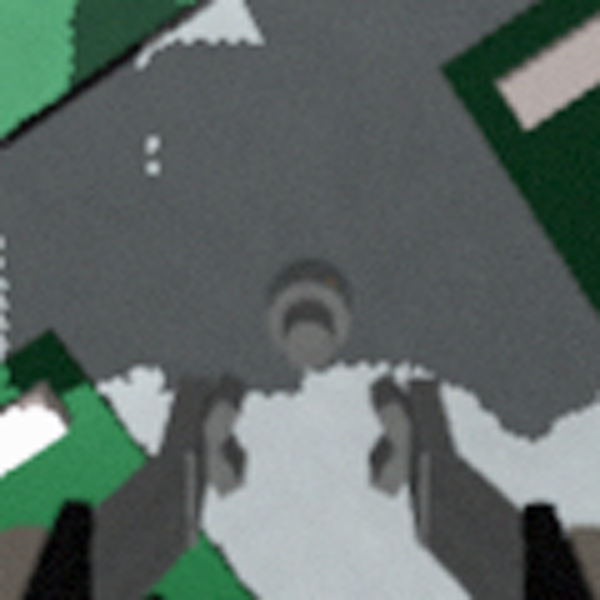

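{"api": "play_rows", "payload": {
  "slide": [
    [1.2,0.8,0],
    [2.5,1.6,0],
    [3.8,2.5,0],
    [4.2,2.7,0],
    [4.2,2.7,0],
    [4.2,2.7,0],
    [3.4,2.2,0],
    [2.2,1.5,0],
    [1.2,0.8,0],
    [0.3,0.2,0],
    [0,0,0],
    [0,0,0]
  ],
  "yaw": [0,0,0,0,0,0,0,0,0,0,0,0],
  "claw": [0.25,0.25,0.25,0.25,0.25,0.25,0.25,0.25,0.25,0.25,0.25,0.25]
}}

```text
time: 22.55
tool_pos: [0.4605, 0.3202, 0.2058]
ee_rot: [-3.141, 0.0, 2.692]
contact_force: [0.2, 0.6, -2.0]
grip_width: 0.627
```

{"api": "play_rows", "payload": {
  "slide": [
    [0,0,0],
    [0,0,0]
  ],
  "yaw": [0,0],
  "claw": [0.25,0.25]
}}

```text
time: 22.8
tool_pos: [0.4601, 0.3209, 0.2058]
ee_rot: [-3.142, 0.0, 2.692]
contact_force: [0.6, -0.4, -2.6]
grip_width: 0.63
```

```bash
python3 - <<'E'
from h import *
c,s,P,L=rel('w15.png');crop(c,250,130,390,270,4,'w15c.png');jaws(L)
m=(abs(L[...,0])<45)&(abs(L[...,1])<60)&(P[...,2]>.037)&(P[...,2]<.05)
q=L[m];print('stand',m.sum(),cv2.minAreaRect(q[:,:2].astype(np.float32)));q=P[m];print(cv2.minAreaRect((q[:,:2]*1000).astype(np.float32)))
go(.4595,.3217,.2,154.4,s);print(s['contact_force'],s['grip_width']*93)
E
```

```text
52 -1 124 [[-6.8, -19.7, 53.8], [1.5, -13.5, 56.0], [7.3, -10.2, 57.5]]
52 1 137 [[-6.7, 10.1, 52.9], [1.6, 13.1, 56.0], [7.4, 19.1, 57.9]]
58 -1 55 [[-5.0, -20.0, 58.0], [6.5, -13.9, 60.6], [7.8, -10.2, 63.8]]
58 1 46 [[-5.7, 9.6, 58.6], [6.6, 13.6, 61.3], [7.4, 20.0, 63.7]]
64 -1 39 [[-5.9, -19.2, 64.3], [6.5, -12.1, 66.7], [7.7, -9.8, 69.8]]
64 1 45 [[-5.7, 9.7, 64.4], [6.4, 12.7, 67.8], [7.4, 19.7, 70.0]]
stand 865 ((0.9707889556884766, 0.30947303771972656), (61.90346908569336, 34.272804260253906), 89.49669647216797)
((459.2762756347656, 321.70068359375), (61.903358459472656, 34.272701263427734), 64.78072357177734)
slide [0.08 0.04 0.58] yaw -0.12 from [0.46   0.321  0.2058] [-1.8000e+02  1.0000e-02  1.5428e+02]
[ 0.41461463 -0.88391062 -1.91715388] 58.47713679928983
```

View pics/w15c.png

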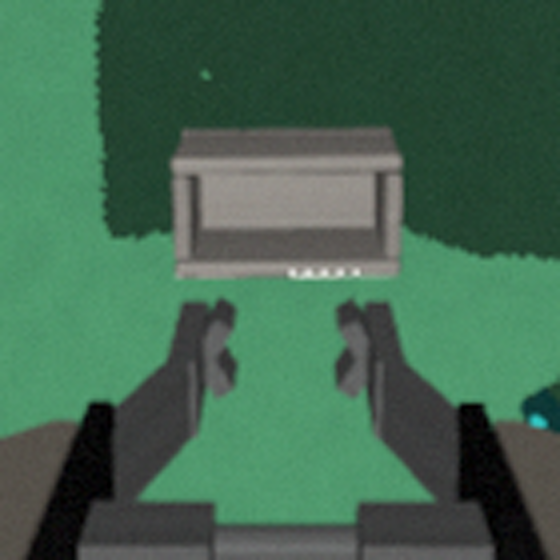

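{"api": "play_rows", "payload": {
  "slide": [
    [0.06,0.04,2],
    [0,0,3.5],
    [0,0,2],
    [0,0,1.2],
    [0,0,1.2],
    [0,0,1.2],
    [0,0,1],
    [0,0,0.4],
    [0,0,0.2],
    [0,0,0],
    [0,0,0]
  ],
  "yaw": [0,0,0,0,0,0,0,0,0,0,0],
  "claw": [0.25,0.25,0.25,0.25,0.25,0.25,0.25,0.25,0.25,0.25,0.25]
}}

```text
time: 24.22
tool_pos: [0.4596, 0.322, 0.0791]
ee_rot: [3.141, 0.0, 2.693]
contact_force: [-1.3, -0.2, -2.4]
grip_width: 0.631
```

{"api": "play_rows", "payload": {
  "slide": [
    [0,0,0.15],
    [0,0,0.1],
    [0,0,0.05],
    [0,0,0]
  ],
  "yaw": [0,0,0,0],
  "claw": [0.25,0.25,0.25,0.25]
}}

```text
time: 24.72
tool_pos: [0.4594, 0.3219, 0.0758]
ee_rot: [-3.141, -0.0, 2.693]
contact_force: [0.8, -0.5, -2.9]
grip_width: 0.629
```

{"api": "play_rows", "payload": {
  "slide": [
    [0,0,0.05],
    [0,0,0.03],
    [0,0,0]
  ],
  "yaw": [0,0,0],
  "claw": [0.25,0.25,0.25]
}}

```text
time: 25.1
tool_pos: [0.4594, 0.3219, 0.075]
ee_rot: [-3.142, -0.0, 2.693]
contact_force: [-1.3, -0.8, -1.5]
grip_width: 0.626
```

{"api": "play_rows", "payload": {
  "slide": [
    [0,0,0.03],
    [0,0,0]
  ],
  "yaw": [0,0],
  "claw": [0.25,0.25]
}}

```text
time: 25.35
tool_pos: [0.4595, 0.3219, 0.0749]
ee_rot: [3.141, 0.0, 2.693]
contact_force: [-0.7, -0.9, 1.1]
grip_width: 0.628
```

{"api": "play_rows", "payload": {
  "slide": [
    [0,0,0],
    [0,0,0],
    [0,0,0],
    [0,0,0],
    [0,0,0],
    [0,0,0]
  ],
  "yaw": [0,0,0,0,0,0],
  "claw": [0.35,0.45,0.7,1,1,1]
}}

```text
time: 26.1
tool_pos: [0.4594, 0.322, 0.0747]
ee_rot: [3.142, 0.0, 2.693]
contact_force: [0.0, 0.7, -0.2]
grip_width: 0.999
```

{"api": "play_rows", "payload": {
  "slide": [
    [0,0,-0.5],
    [0,0,-1.5],
    [0,0,-3],
    [0,0,-4],
    [0,0,-4],
    [0,0,-3],
    [0,0,-1.5],
    [0,0,0],
    [0,0,0]
  ],
  "yaw": [0,0,0,0,0,0,0,0,0],
  "claw": [1,1,1,1,1,1,1,1,1]
}}

```text
time: 27.22
tool_pos: [0.4589, 0.3216, 0.2487]
ee_rot: [-3.14, -0.001, 2.693]
contact_force: [-0.4, 0.8, -0.9]
grip_width: 0.996
```

```bash
python3 - <<'E'
from h import *
c,s,P,L=rel('w16.png')
S=cam('scene','s16.png');T=cam('top','t16.png');Q=pts(T)
print(s['time'],s['tool_pos'],s['contact_force'])
m=(P[...,0]>.42)&(P[...,0]<.50)&(P[...,1]>.27)&(P[...,1]<.37)&(P[...,2]>.066)&(P[...,2]<.125)
q=P[m];print('tongs',cv2.minAreaRect((q[:,:2]*1000).astype(np.float32)),q[:,2].max())
m=(Q[...,0]>.60)&(Q[...,0]<.65)&(Q[...,1]>.02)&(Q[...,1]<.07)&(Q[...,2]>.08)&(Q[...,2]<.1);print('head top',m.sum(),np.median(Q[m],axis=0))
cv2.imwrite('pics/fin.png',np.hstack([cv2.imread('pics/s16.png')[120:280,160:500],cv2.imread('pics/t16.png')[90:250,140:480]]))
E
```

```text
27.275 [0.4589027  0.32161173 0.24855896] [ 0.14915639 -0.39931474 -0.83415677]
tongs ((459.0033264160156, 321.48712158203125), (61.645442962646484, 22.029691696166992), 64.32389068603516) 0.11936046686080704
head top 17 [0.62403787 0.0446085  0.09197383]
```

View pics/fin.png

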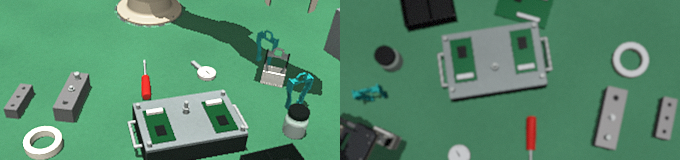

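View pics/w16.png

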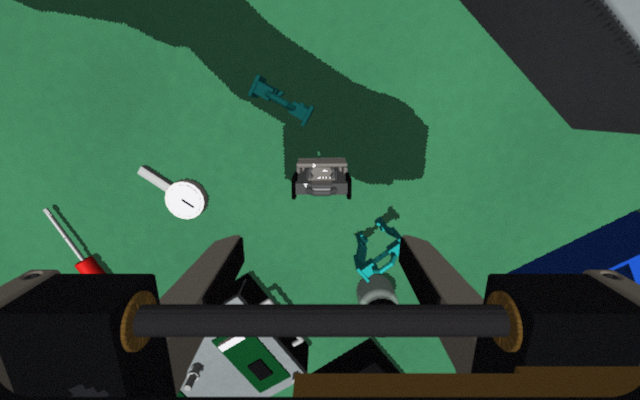

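The tongs are upright in their stand at wrist (322,178), the same place as before. The pin stands in the bore, and the two other pins and the loose things are unmoved. I'm handing in.

```bash
python3 -c "
from plant import r
print(r.close_job(), r.sense()['time'])"
```

```text
the job is handed in; nothing more can be done
the job is handed in; nothing more can be done
```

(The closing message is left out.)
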